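# Find the rocking corner of a moulding board and shim it

## Robot

A 7-joint arm with a two-finger parallel gripper is mounted at the origin on the work surface. World frame = base frame: x ahead of the robot, y to its left, z up, the work surface at z = 0. Lengths are in m, angles in rad, forces in N, time in s.
With the tool pointing down it reaches from about 0.4 to 0.925 m from the base axis. Payload 4.1 kg.
Tool frame: the origin (TCP) lies midway between the tips of the shut fingers; the grasp point (between the pads) lies 19 mm behind it (ctrl.grip_point_offset is the distance from the TCP to the grasp point, in m); z points along the fingers, y is the line along which they close (so a half turn about z gives the same grasp; the last joint's range is limited). The gripper opens to 85 mm and grips with 20 to 120 N. Pads are 22 mm wide; open, the fingers measure 114 mm over their backs; the gripper's body (76 mm by 85 mm) begins 54 mm behind the grasp point. The pads swing forward as they close: fully open they stand 13 mm farther back than shut.
Start: joints at [1.007, 0.398, 0.045, 1.537, -0.019, 1.207, -0.051], TCP at [0.291, -0.581, 0.231] pointing down, gripper open.
Joint ranges: [-2.82, 2.82], [-0.49, 2.23], [-1.37, 1.46], [0, 2.46], [-1.36, 4.5], [0.23, 2], [-2.94, 2.94]. Speed limits (rad/s): [2.57, 2.57, 3.14, 3.14, 3.14, 3.14, 3.14].

## Interface

Orientations are given as a unit quaternion [x, y, z, w].
In Python, from station import ctrl gives the robot as it stands.
- The arm moves only by the tool jog_arm, never from a script. Its argument "steps" is a list of rows, each a list of 7 numbers: the shift along the tool's x, y, z scaled (see below), then the turn, a rotation vector about the tool's x, y, z scaled (see below), then the opening, from 0 (shut) to 1 (fully open). A call has 1 to 20 rows; each row shifts and turns the commanded pose from where the row before left it, along the tool's axes as they then stand; what a row does not reach is not made up. The controller multiplies each number of a shift by 30 mm and each number of a turn by 6 degrees. A row lasts 1/10 s, in which the tool goes at most 50 mm and 8.59 degrees, less where a joint would pass 70% of its speed; a pose out of reach is approached as far as the arm can. A call with a number of a shift or a turn outside -1 to 1 is refused whole. A call with a gripper value outside its range is refused whole. The fingers move at their own pace and stop on an object; "force" is the grip in N (left out, the last holds). Time passes only in rows, so rows that do not move let the fingers close. It gives the time, the measured TCP pose, the force, the opening and the grip force at its end, in the units of the state.
- ctrl.state(): the state, without advancing time (a new reading comes with each control period).
- ctrl.capture(name): name is "side" or "top" or "wrist"; returns a dict with "color" (384x512x3 uint8, red, green, blue), "K" (3x3 intrinsics, pixels), "pose" (4x4, takes a point from camera to world coordinates); the wrist camera has in their place "T_tool_cam" (4x4, takes a point from camera to tool coordinates, whose origin is the TCP and whose axes are the flange's). Camera axes: x right, y down, z forward; pixel columns grow to the right and rows downward; lengths in m; the calibration is good to about 2 mm. A picture is of the moment at which its call begins: read the wrist's pose just before it. There is no depth.
- ctrl.hand_in(): hands the job in; it is judged then, once.
Trained networks look in a picture, given as the dict that the camera call returned (one of the last four; its "shot" number tells which), for a name from the list of things; names that differ only in an ending like _2 or _b are one class to them, and where a whole thing is asked for, a point or a joint stands for the part that bears it (a point fixed in the world has none). Each returns a list of dicts, best first, with "p" (0 to 1); they miss things now and then, are a little off and sometimes report something else, mostly with a low value. They report only what shows in the picture. A call takes as long as a camera call.
- ctrl.look_for(picture, target): "xyz" ([x, y, z] in m, in world coordinates, good to about 4 mm: the middle of the surface that is visible of it).
- ctrl.regions_of(picture, target): "pixels" (384x512 bool, what is visible of it).
- ctrl.mark_of(picture, target): "xyz" ([x, y, z] in m, in world coordinates, good to about 4 mm: a listed point, or the origin of a listed thing).
The state is a dict: "time_s": time; "joints": joint angles; "dq": joint speeds; "joint_efforts": joint torques, N m; "tool_pos": TCP position; "ee_rot": TCP orientation; "contact_force": force on the tool from outside, world axes, zero at the start; "wrist_torque": the same for the moment, N m; "gripper_width": finger opening in m; "finger_force": force on a finger pad.
Only numpy, scipy, OpenCV 4.12 (cv2) and the standard library are available. Lean on these libraries where they do the work, as an engineer would, in place of code of your own. Each camera call takes 0.05 s, during which the arm holds its last target. There are 200 camera calls.

## Task

The square plywood moulding board rocks: one of its four corners gives when pressed. Press the corners down one by one with closed fingertips to find the one that sinks, press down that corner's steel shim tab until it lies fully flat, then press that same corner once more, firmly, to make sure that it no longer sinks. Leave the other three shims standing, lift nothing, leave the board and the things around where they are, and finish clear of everything.

Things in the scene. Friction and masses are not known exactly. Their poses are not given: they have to be found in the camera images.
- stand: the fixed levelling stand: a grey base plate 220 x 330 mm, 20 mm thick, on the table; origin at the centre of its underside, x and y along the 220 and 330 mm sides (x points away from the robot base, within 15 degrees). Four hidden pads, 70 mm from its centre in x and in y, carry the board: three solid, one sprung; which one differs from run to run
- board: loose square plywood board 200 x 200 x 15 mm, about 0.4 kg, on the stand's pads, its top 70 mm above the table; origin at the centre of its underside, axes along its sides and parallel to the stand's. A corner over a solid pad does not move when pressed; the one over the sprung pad sinks about 5 mm to a stop under 3 N or more, and comes back up when let go
- corner_a (a point): the place to press on the near left corner of the board: a point on its top face, 25 mm in from both edges (-75, +75 mm from the board's centre in its x, y)
- shim_a (a joint): steel tab 24 mm wide, 54 mm long, beside the near left corner. Hinge along the stand's x, at (-55, +98, 26) mm in the stand's frame; tab points outward in y. 0: raised 46 degrees, tip 65 mm over the table; 0.8 rad: flat, top face 29 mm over the table. Starts at 0 to 0.1; 3 to 10 N moves it, it stays where left. By a solid corner it jams at about 0.3 (do not force it); by the sprung one it goes flat and carries the corner
- shim_a_pad (a point): point on the upper face of shim a's tab, 36 mm out from its hinge, in the middle of its width (moves with the tab; lies 36 mm outward of the hinge line when flat)
- corner_b (a point): the place to press on the far left corner of the board: a point on its top face, 25 mm in from both edges (+75, +75 mm from the board's centre in its x, y)
- shim_b (a joint): steel tab 24 mm wide, 54 mm long, beside the far left corner. Hinge along the stand's x, at (+55, +98, 26) mm in the stand's frame; tab points outward in y. 0: raised 46 degrees, tip 65 mm over the table; 0.8 rad: flat, top face 29 mm over the table. Starts at 0 to 0.1; 3 to 10 N moves it, it stays where left. By a solid corner it jams at about 0.3 (do not force it); by the sprung one it goes flat and carries the corner
- shim_b_pad (a point): point on the upper face of shim b's tab, 36 mm out from its hinge, in the middle of its width (moves with the tab; lies 36 mm outward of the hinge line when flat)
- corner_c (a point): the place to press on the far right corner of the board: a point on its top face, 25 mm in from both edges (+75, -75 mm from the board's centre in its x, y)
- shim_c (a joint): steel tab 24 mm wide, 54 mm long, beside the far right corner. Hinge along the stand's x, at (+55, -98, 26) mm in the stand's frame; tab points outward in y. 0: raised 46 degrees, tip 65 mm over the table; 0.8 rad: flat, top face 29 mm over the table. Starts at 0 to 0.1; 3 to 10 N moves it, it stays where left. By a solid corner it jams at about 0.3 (do not force it); by the sprung one it goes flat and carries the corner
- shim_c_pad (a point): point on the upper face of shim c's tab, 36 mm out from its hinge, in the middle of its width (moves with the tab; lies 36 mm outward of the hinge line when flat)
- corner_d (a point): the place to press on the near right corner of the board: a point on its top face, 25 mm in from both edges (-75, -75 mm from the board's centre in its x, y)
- shim_d (a joint): steel tab 24 mm wide, 54 mm long, beside the near right corner. Hinge along the stand's x, at (-55, -98, 26) mm in the stand's frame; tab points outward in y. 0: raised 46 degrees, tip 65 mm over the table; 0.8 rad: flat, top face 29 mm over the table. Starts at 0 to 0.1; 3 to 10 N moves it, it stays where left. By a solid corner it jams at about 0.3 (do not force it); by the sprung one it goes flat and carries the corner
- shim_d_pad (a point): point on the upper face of shim d's tab, 36 mm out from its hinge, in the middle of its width (moves with the tab; lies 36 mm outward of the hinge line when flat)
- pot: raw earth tub, 84 mm across, 40 mm tall, standing loose on the middle of the board; origin at the centre of its underside
- cup1: white paper cup, 76 mm across the rim, 86 mm tall, on the table beyond the stand; origin at the centre of its underside
- cup2: same paper cup, to the far left of the stand
- cup3: same paper cup, beyond the stand
- hoop: flat plywood hoop, 92 mm across, 6 mm thick, on the table to the left of the stand; origin at the centre of its underside
- cutter: green utility cutter, 160 mm long, 13 mm high, on the table to the right of the stand; origin under its middle
- scissors: scissors with yellow handles, 150 mm long, 9 mm high, flat on the table to the right of the stand; origin under the pivot
- stamp: small turned wooden stamp, 24 mm across, 34 mm tall, standing on the base plate between the two left shims (145 mm to +y of the stand's centre); origin at the centre of its underside

How it is judged:
On the way, in this order (a step that is already met when the one before it is completed fails the run):
1. a corner of the board sinks by about 3 mm or more under a fingertip, with all four shims still standing (((distance of corner_a from where it was at the start of the episode above 0.0028 m and z of corner_a in the frame of stand below 0.0673 m) or (distance of corner_b from where it was at the start of the episode above 0.0028 m and z of corner_b in the frame of stand below 0.0673 m) or (distance of corner_c from where it was at the start of the episode above 0.0028 m and z of corner_c in the frame of stand below 0.0673 m) or (distance of corner_d from where it was at the start of the episode above 0.0028 m and z of corner_d in the frame of stand below 0.0673 m)) and contact force between the fingers and board above 1 N and value of joint each of shim_a, shim_b, shim_c, shim_d below 0.2 rad), for 0.05 s.
2. one shim is pressed flat and the other three are still standing (((value of joint shim_a above 0.72 rad and value of joint each of shim_b, shim_c, shim_d below 0.2 rad) or (value of joint shim_b above 0.72 rad and value of joint each of shim_a, shim_c, shim_d below 0.2 rad) or (value of joint shim_c above 0.72 rad and value of joint each of shim_a, shim_b, shim_d below 0.2 rad) or (value of joint shim_d above 0.72 rad and value of joint each of shim_a, shim_b, shim_c below 0.2 rad))), for 0.2 s.
3. the corner beside the flat shim is pressed again with 3 N or more and stays within 2 mm of its height (contact force between the fingers and board above 3 N and (((value of joint shim_a above 0.72 rad and value of joint each of shim_b, shim_c, shim_d below 0.2 rad) and horizontal distance between the grasp point and corner_a below 0.06 m and z of corner_a in the frame of stand above 0.068 m) or ((value of joint shim_b above 0.72 rad and value of joint each of shim_a, shim_c, shim_d below 0.2 rad) and horizontal distance between the grasp point and corner_b below 0.06 m and z of corner_b in the frame of stand above 0.068 m) or ((value of joint shim_c above 0.72 rad and value of joint each of shim_a, shim_b, shim_d below 0.2 rad) and horizontal distance between the grasp point and corner_c below 0.06 m and z of corner_c in the frame of stand above 0.068 m) or ((value of joint shim_d above 0.72 rad and value of joint each of shim_a, shim_b, shim_c below 0.2 rad) and horizontal distance between the grasp point and corner_d below 0.06 m and z of corner_d in the frame of stand above 0.068 m))), for 0.1 s.
At the end, for the whole second after the job is handed in: the rocking corner's shim lies flat (0.72 rad or more of its 0.8), the other three still stand (under 0.2 rad), and the board lies level (within 0.015 rad) and at rest on the stand, within 12 mm of its place, with the pot upright on its middle (((value of joint shim_a above 0.72 rad and value of joint each of shim_b, shim_c, shim_d below 0.2 rad) or (value of joint shim_b above 0.72 rad and value of joint each of shim_a, shim_c, shim_d below 0.2 rad) or (value of joint shim_c above 0.72 rad and value of joint each of shim_a, shim_b, shim_d below 0.2 rad) or (value of joint shim_d above 0.72 rad and value of joint each of shim_a, shim_b, shim_c below 0.2 rad)) and angle between board's own z axis and vertical below 0.015 rad and z of board in the frame of stand between 0.053 and 0.058 m and horizontal distance between board and stand below 0.012 m and linear speed of board below 0.01 m/s and horizontal distance between pot and board below 0.03 m and angle between pot's own z axis and vertical below 0.05 rad); the robot touches nothing.
It fails at once if the board or the pot is lifted (over 15 mm) (height (world z) of board above 0.07 m or height (world z) of pot above 0.085 m).
It fails at once if a bystander is moved by more than 30 mm, lifted or knocked over (distance of any of pot, cup1, cup2, cup3, hoop, cutter, scissors, stamp from where it was at the start of the episode above 0.03 m or angle between any of pot, cup1, cup2, cup3, hoop, cutter, scissors, stamp's own z axis and vertical above 0.6 rad).
It also fails if it takes over 64 s, if anything falls off the work surface, if the arm or the gripper's body presses on something with over 40 N, if the wrist force passes 120 N, or if a joint passes its speed limit or range.

## Working session

There is one attempt and no reset: what is moved stays moved. The work goes in short steps, Python scripts to look and compute and a tool call to move; the robot and the scene stay as the last step left them, time stands still between calls to the robot, and variables do not carry over. Pictures are saved under pics/ and viewed, at most 10 in all, crops included, and the job is handed in when it is done.

Besides the shell and the picture viewer there is one more tool, called after "Call:" as name([rows], argument=value, ...), one row to a line, values as JSON. jog_arm: Moves the arm, as the interface text tells. Shifts and turns lie within -1 to 1; 1 stands for 30 mm of shift or 6 degrees of turn. Its arguments: {"type":"object","properties":{"steps":{"type":"array","items":{"type":"array","items":{"type":"number","minimum":-1,"maximum":1}}},"force":{"type":"number"}},"required":["steps"]}

```bash
mkdir -p pics; ls; python3 - <<'E'
from station import ctrl
import cv2,numpy as np
s=ctrl.state();print({k:np.round(v,3).tolist() for k,v in s.items()})
ims=[]
for n in("top","side"):
    p=ctrl.capture(n);ims.append(p["color"])
    for t in["corner_a","corner_b","corner_c","corner_d","board","stand","pot","stamp","shim_a_pad","shim_b_pad","shim_c_pad","shim_d_pad","cup1","hoop"]:
        print(n,t,[(np.round(d["xyz"],3).tolist(),round(d["p"],2)) for d in ctrl.mark_of(p,t)[:4]])
im=np.hstack(ims);im=cv2.resize(im,(800,300));cv2.imwrite("pics/a.png",im[:,:,::-1])
E
```

```text
pics
{'time_s': 0.0, 'joints': [1.007, 0.399, 0.045, 1.538, -0.019, 1.207, -0.051], 'dq': [-0.001, -0.001, -0.0, 0.002, 0.0, -0.0, 0.0], 'joint_efforts': [-0.0, -47.513, 1.365, -25.422, 0.012, 0.01, 0.0], 'tool_pos': [0.291, -0.58, 0.23], 'ee_rot': [0.973, 0.23, -0.0, -0.001], 'contact_force': [0.262, -0.517, 0.189], 'wrist_torque': [-0.031, -0.002, 0.025], 'finger_force': 0.0, 'gripper_width': 0.086}
top corner_a [([0.649, 0.103, 0.068], 0.97), ([0.624, -0.044, 0.07], 0.58), ([0.504, 0.133, 0.069], 0.57), ([0.563, 0.047, 0.068], 0.37)]
top corner_b [([0.649, 0.103, 0.068], 0.97), ([0.624, -0.044, 0.07], 0.58), ([0.504, 0.133, 0.069], 0.57), ([0.563, 0.047, 0.068], 0.37)]
top corner_c [([0.649, 0.103, 0.068], 0.97), ([0.624, -0.044, 0.07], 0.58), ([0.504, 0.133, 0.069], 0.57), ([0.563, 0.047, 0.068], 0.37)]
top corner_d [([0.649, 0.103, 0.068], 0.97), ([0.624, -0.044, 0.07], 0.58), ([0.504, 0.133, 0.069], 0.57), ([0.563, 0.047, 0.068], 0.37)]
top board [([0.561, 0.041, 0.055], 0.86), ([0.504, 0.136, 0.065], 0.23)]
top stand []
top pot [([0.563, 0.048, 0.072], 0.94)]
top stamp [([0.59
[... 934 characters left out ...]
er_d [([0.507, 0.135, 0.069], 0.97), ([0.653, 0.103, 0.07], 0.84), ([0.473, -0.014, 0.074], 0.73), ([0.621, -0.042, 0.07], 0.64)]
side board [([0.566, 0.045, 0.052], 0.82)]
side stand []
side pot [([0.558, 0.05, 0.07], 0.85)]
side stamp [([0.592, 0.183, 0.022], 0.41)]
side shim_a_pad [([0.536, 0.174, 0.055], 0.52)]
side shim_b_pad [([0.64, 0.154, 0.051], 0.48)]
side shim_c_pad [([0.607, 0.285, 0.0], 0.64), ([0.506, 0.136, 0.072], 0.62), ([0.588, -0.084, 0.054], 0.54), ([0.789, 0.106, 0.004], 0.2)]
side shim_d_pad []
side cup1 [([0.788, 0.1, 0.002], 0.91), ([0.757, 0.267, -0.002], 0.89), ([0.746, -0.076, -0.003], 0.69), ([0.46, -0.238, 0.003], 0.45)]
side hoop [([0.606, 0.287, -0.001], 0.71)]
```

View pics/a.png

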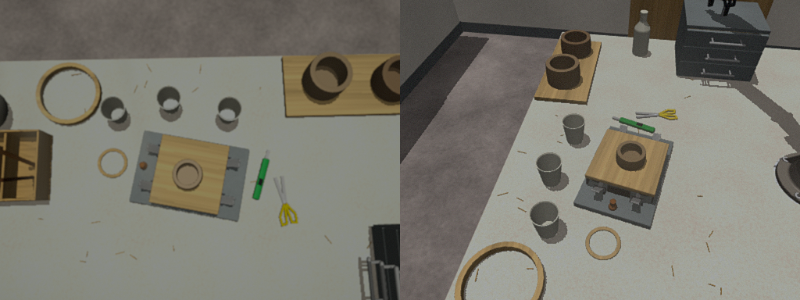

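Call:
jog_arm([
  [0, 0, 0, 0, 0, 0.92, 0],
  [0, 0, 0, 0, 0, 0.92, 0],
  [0, 0, 0, 0, 0, 0.92, 0],
  [0, 0, 0, 0, 0, 0.92, 0],
  [0, 0, 0, 0, 0, 0.92, 0],
  [0, 0, 0, 0, 0, 0.92, 0],
  [0, 0, 0, 0, 0, 0.92, 0],
  [0, 0, 0, 0, 0, 0, 0],
], force=60)

```text
time_s: 2.3
tool_pos: [0.2915, -0.581, 0.2314]
ee_rot: [0.995, -0.104, -0.0, 0.0]
contact_force: [1.0, 0.7, -0.7]
gripper_width: 0.0004
finger_force: 0.0
```

Call:
jog_arm([
  [0.1, -0.98, 0, 0, 0, 0, 0],
  [0.1, -0.98, 0, 0, 0, 0, 0],
  [0.1, -0.98, 0, 0, 0, 0, 0],
  [0.1, -0.98, 0, 0, 0, 0, 0],
  [0.1, -0.98, 0, 0, 0, 0, 0],
  [0.1, -0.98, 0, 0, 0, 0, 0],
  [0.1, -0.98, 0, 0, 0, 0, 0],
  [0.1, -0.98, 0, 0, 0, 0, 0],
  [0.1, -0.98, 0, 0, 0, 0, 0],
  [0.1, -0.98, 0, 0, 0, 0, 0],
  [0.1, -0.98, 0, 0, 0, 0, 0],
  [0.1, -0.98, 0, 0, 0, 0, 0],
  [0.1, -0.98, 0, 0, 0, 0, 0],
  [0.1, -0.98, 0, 0, 0, 0, 0],
  [0.1, -0.98, 0, 0, 0, 0, 0],
  [0.1, -0.98, 0, 0, 0, 0, 0],
  [0.1, -0.98, 0, 0, 0, 0, 0],
  [0.1, -0.98, 0, 0, 0, 0, 0],
  [0.1, -0.98, 0, 0, 0, 0, 0],
  [0, 0, 0, 0, 0, 0, 0],
])

```text
time_s: 4.3
tool_pos: [0.4646, -0.0419, 0.2318]
ee_rot: [0.995, -0.1, 0.001, -0.001]
contact_force: [1.1, -0.9, 0.1]
gripper_width: -0.0004
finger_force: 0.0
```

Call:
jog_arm([
  [0.1, -0.97, 0, 0, 0, 0, 0],
  [0, 0, 0.95, 0, 0, 0, 0],
  [0, 0, 0.95, 0, 0, 0, 0],
  [0, 0, 0.95, 0, 0, 0, 0],
  [0, 0, 0.95, 0, 0, 0, 0],
  [0, 0, 0.9, 0, 0, 0, 0],
  [0, 0, 0, 0, 0, 0, 0],
])

```text
time_s: 5.0
tool_pos: [0.4691, -0.0196, 0.0874]
ee_rot: [0.995, -0.104, -0.004, 0.001]
contact_force: [-1.0, -0.6, -0.1]
gripper_width: 0.0002
finger_force: 0.0
```

Call:
jog_arm([
  [0, 0, 0.2, 0, 0, 0, 0],
  [0, 0, 0.15, 0, 0, 0, 0],
  [0, 0, 0.1, 0, 0, 0, 0],
  [0, 0, 0.1, 0, 0, 0, 0],
  [0, 0, 0, 0, 0, 0, 0],
])

```text
time_s: 5.5
tool_pos: [0.4724, -0.0187, 0.0739]
ee_rot: [0.995, -0.104, 0.0, 0.0]
contact_force: [0.0, -0.3, 0.8]
gripper_width: 0.0001
finger_force: 0.0
```

Call:
jog_arm([
  [0, 0, 0.1, 0, 0, 0, 0],
  [0, 0, 0.05, 0, 0, 0, 0],
  [0, 0, 0, 0, 0, 0, 0],
])

```text
time_s: 5.8
tool_pos: [0.4725, -0.0187, 0.07]
ee_rot: [0.995, -0.105, 0.0, 0.0]
contact_force: [-2.5, -0.5, 6.2]
gripper_width: -0.0001
finger_force: 3.4
```

Call:
jog_arm([
  [0, 0, 0.05, 0, 0, 0, 0],
  [0, 0, 0, 0, 0, 0, 0],
])

```text
time_s: 6.0
tool_pos: [0.4726, -0.0187, 0.0699]
ee_rot: [0.995, -0.105, -0.0, 0.0]
contact_force: [-6.4, 0.4, 19.4]
gripper_width: 0.0005
finger_force: 9.6
```

Call:
jog_arm([
  [0, 0, 0.05, 0, 0, 0, 0],
  [0, 0, 0, 0, 0, 0, 0],
])

```text
time_s: 6.2
tool_pos: [0.4726, -0.0187, 0.0698]
ee_rot: [0.994, -0.105, -0.0, 0.001]
contact_force: [-9.9, 0.1, 31.4]
gripper_width: -0.0004
finger_force: 15.9
```

Call:
jog_arm([
  [0, 0, -0.6, 0, 0, 0, 0],
  [0, 0, -0.4, 0, 0, 0, 0],
  [0.05, -1, 0, 0, 0, 0, 0],
  [0, -1, 0, 0, 0, 0, 0],
  [0, -1, 0, 0, 0, 0, 0],
  [0, -1, 0, 0, 0, 0, 0],
  [0, -1, 0, 0, 0, 0, 0],
  [0, -0.1, 0, 0, 0, 0, 0],
  [0, 0, 0.5, 0, 0, 0, 0],
  [0, 0, 0.2, 0, 0, 0, 0],
  [0, 0, 0, 0, 0, 0, 0],
])

```text
time_s: 7.3
tool_pos: [0.5045, 0.1295, 0.0742]
ee_rot: [0.994, -0.105, -0.001, 0.001]
contact_force: [-0.2, -0.4, 0.5]
gripper_width: 0.0002
finger_force: 0.0
```

Call:
jog_arm([
  [0, 0, 0.1, 0, 0, 0, 0],
  [0, 0, 0.05, 0, 0, 0, 0],
  [0, 0, 0, 0, 0, 0, 0],
])

```text
time_s: 7.6
tool_pos: [0.5057, 0.1303, 0.0709]
ee_rot: [0.994, -0.105, 0.0, 0.0]
contact_force: [-0.1, 0.3, 0.7]
gripper_width: -0.0002
finger_force: 0.0
```

Call:
jog_arm([
  [0, 0, 0.05, 0, 0, 0, 0],
  [0, 0, 0, 0, 0, 0, 0],
])

```text
time_s: 7.8
tool_pos: [0.5059, 0.1306, 0.0696]
ee_rot: [0.995, -0.105, 0.0, -0.0]
contact_force: [-0.2, -0.2, 1.9]
gripper_width: 0.0003
finger_force: 0.9
```

Call:
jog_arm([
  [0, 0, 0.05, 0, 0, 0, 0],
  [0, 0, 0, 0, 0, 0, 0],
])

```text
time_s: 8.0
tool_pos: [0.5058, 0.1309, 0.0679]
ee_rot: [0.995, -0.104, 0.0, -0.0]
contact_force: [-0.7, -0.1, 1.9]
gripper_width: 0.0001
finger_force: 1.2
```

Call:
jog_arm([
  [0, 0, 0.05, 0, 0, 0, 0],
  [0, 0, 0, 0, 0, 0, 0],
])

```text
time_s: 8.2
tool_pos: [0.5057, 0.131, 0.0663]
ee_rot: [0.995, -0.104, 0.0, -0.0]
contact_force: [-0.6, 1.0, 3.2]
gripper_width: 0.0001
finger_force: 1.5
```

Call:
jog_arm([
  [0, 0, 0.05, 0, 0, 0, 0],
  [0, 0, 0, 0, 0, 0, 0],
])

```text
time_s: 8.4
tool_pos: [0.5058, 0.1311, 0.0656]
ee_rot: [0.995, -0.104, 0.0, -0.0]
contact_force: [-3.0, -0.3, 8.5]
gripper_width: -0.0
finger_force: 4.4
```

Call:
jog_arm([
  [0, 0, -0.6, 0, 0, 0, 0],
  [0, 0, -0.5, 0, 0, 0, 0],
  [0.32, -1, 0, 0, 0, 0, 0],
  [0.32, -1, 0, 0, 0, 0, 0],
  [0, 0, 0, 0, 0, 0, 0],
  [0, 0, 0, 0, 0, 0, 0],
])

```text
time_s: 9.0
tool_pos: [0.5364, 0.1855, 0.0971]
ee_rot: [0.995, -0.104, -0.001, 0.0]
contact_force: [-0.3, -0.4, -0.6]
gripper_width: -0.0003
finger_force: 0.0
```

```bash
python3 - <<'E'
from station import ctrl
import cv2,numpy as np
print(ctrl.state()["tool_pos"])
a=ctrl.capture("side")
print([(np.round(d["xyz"],3).tolist(),round(d["p"],2)) for d in ctrl.mark_of(a,"shim_a_pad")[:3]])
c=a["color"][140:300,200:400]
w=ctrl.capture("wrist")["color"]
cv2.imwrite("pics/b.png",np.hstack([cv2.resize(c,(400,320)),cv2.resize(w,(400,320))])[:,:,::-1])
E
```

```text
[0.53642744 0.18551804 0.09708868]
[([0.538, 0.173, 0.055], 0.62)]
```

View pics/b.png

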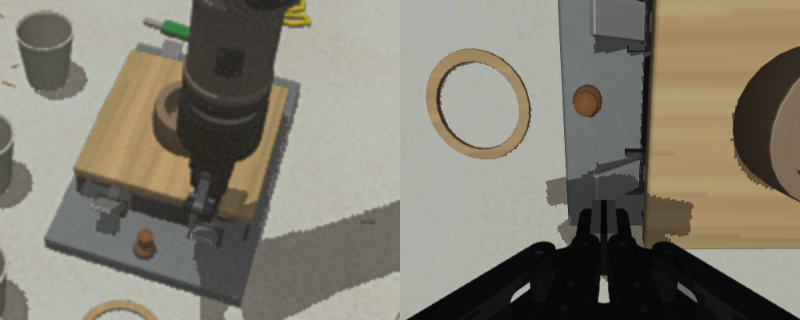

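Call:
jog_arm([
  [0.07, 0, 0.4, 0, 0, 0, 0],
  [0, 0, 0.4, 0, 0, 0, 0],
  [0, 0, 0.2, 0, 0, 0, 0],
  [0, 0, 0.2, 0, 0, 0, 0],
  [0, 0, 0.2, 0, 0, 0, 0],
  [0, 0, 0, 0, 0, 0, 0],
])

```text
time_s: 9.75
tool_pos: [0.5386, 0.1859, 0.0553]
ee_rot: [0.995, -0.104, -0.0, -0.0]
contact_force: [-1.1, -0.5, -0.3]
gripper_width: -0.0003
finger_force: 0.0
```

Call:
jog_arm([
  [0, 0, 0.15, 0, 0, 0, 0],
  [0, 0, 0.15, 0, 0, 0, 0],
  [0, 0, 0.15, 0, 0, 0, 0],
  [0, 0, 0, 0, 0, 0, 0],
])

```text
time_s: 10.15
tool_pos: [0.5386, 0.1843, 0.0415]
ee_rot: [0.995, -0.105, -0.0, 0.0]
contact_force: [-1.2, 0.2, -1.0]
gripper_width: -0.0001
finger_force: 0.0
```

```bash
python3 - <<'E'
from station import ctrl
import cv2,numpy as np
s=ctrl.state();print(s["tool_pos"],s["contact_force"])
a=ctrl.capture("side")
print([(np.round(d["xyz"],3).tolist(),round(d["p"],2)) for d in ctrl.mark_of(a,"shim_a_pad")[:3]])
c=a["color"][200:280,230:330]
w=ctrl.capture("wrist")["color"][150:310,170:370]
cv2.imwrite("pics/c.png",np.hstack([cv2.resize(c,(400,320)),cv2.resize(w,(400,320))])[:,:,::-1])
E
```

```text
[0.53863627 0.18433864 0.04151526] [-1.17279243  0.15625006 -1.01087839]
[([0.537, 0.183, 0.042], 0.66)]
```

View pics/c.png

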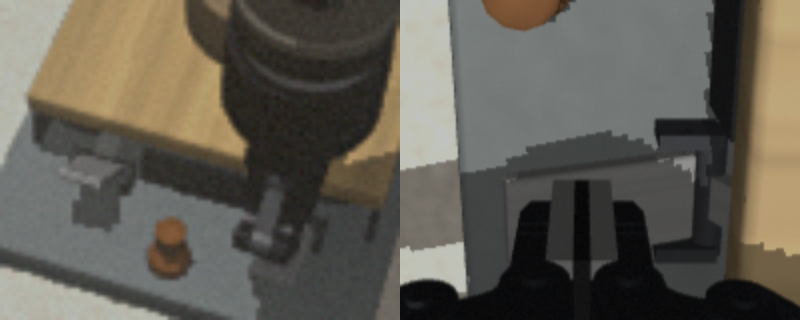

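The wrist crop shows the fingertips centred on tab a (about pixel 580,215), which has tilted partway down. I'll continue pressing.

Call:
jog_arm([
  [0, 0, 0.15, 0, 0, 0, 0],
  [0, 0, 0.15, 0, 0, 0, 0],
  [0, 0, 0.1, 0, 0, 0, 0],
  [0, 0, 0, 0, 0, 0, 0],
])

```text
time_s: 10.7
tool_pos: [0.5389, 0.1852, 0.03]
ee_rot: [0.995, -0.104, 0.0, -0.0]
contact_force: [0.7, 1.1, 1.3]
gripper_width: 0.0001
finger_force: 0.5
```

Call:
jog_arm([
  [0, 0, 0.05, 0, 0, 0, 0],
  [0, 0, 0, 0, 0, 0, 0],
])

```text
time_s: 10.9
tool_pos: [0.539, 0.1851, 0.0289]
ee_rot: [0.995, -0.105, 0.0, -0.0]
contact_force: [-1.2, 1.9, 3.2]
gripper_width: -0.0001
finger_force: 1.7
```

Call:
jog_arm([
  [0, 0, 0.05, 0, 0, 0, 0],
  [0, 0, 0.05, 0, 0, 0, 0],
  [0, 0, 0, 0, 0, 0, 0],
  [0, 0, 0, 0, 0, 0, 0],
])

```text
time_s: 11.3
tool_pos: [0.5392, 0.1852, 0.0287]
ee_rot: [0.995, -0.105, 0.0, 0.0]
contact_force: [-6.7, -0.7, 22.5]
gripper_width: -0.0001
finger_force: 11.3
```

Call:
jog_arm([
  [0, 0, -0.6, 0, 0, 0, 0],
  [0, 0, -0.9, 0, 0, 0, 0],
  [0, 0, -0.9, 0, 0, 0, 0],
  [0, 0, 0, 0, 0, 0, 0],
  [-0.35, 1, 0, 0, 0, 0, 0],
  [-0.35, 1, 0, 0, 0, 0, 0],
  [0, 0, 0, 0, 0, 0, 0],
  [0, 0, 0.5, 0, 0, 0, 0],
  [0, 0, 0.2, 0, 0, 0, 0],
  [0, 0, 0, 0, 0, 0, 0],
])

```text
time_s: 12.3
tool_pos: [0.5047, 0.1302, 0.0752]
ee_rot: [0.995, -0.104, -0.002, 0.001]
contact_force: [-0.0, 0.9, 0.4]
gripper_width: 0.0002
finger_force: 0.0
```

Call:
jog_arm([
  [0, 0, 0.1, 0, 0, 0, 0],
  [0, 0, 0.1, 0, 0, 0, 0],
  [0, 0, 0, 0, 0, 0, 0],
])

```text
time_s: 12.6
tool_pos: [0.506, 0.1307, 0.0706]
ee_rot: [0.995, -0.104, -0.0, 0.0]
contact_force: [-0.6, -0.5, -0.3]
gripper_width: -0.0002
finger_force: 0.0
```

Call:
jog_arm([
  [0, 0, 0.05, 0, 0, 0, 0],
  [0, 0, 0.02, 0, 0, 0, 0],
  [0, 0, 0, 0, 0, 0, 0],
  [0, 0, 0, 0, 0, 0, 0],
])

```text
time_s: 13.0
tool_pos: [0.5062, 0.1308, 0.0702]
ee_rot: [0.995, -0.105, 0.0, 0.0]
contact_force: [-3.5, -0.8, 9.5]
gripper_width: -0.0003
finger_force: 4.7
```

The corner holds at 70 mm under about 9.5 N. I'll press slightly harder, hold, then lift clear.

Call:
jog_arm([
  [0, 0, 0.03, 0, 0, 0, 0],
  [0, 0, 0, 0, 0, 0, 0],
  [0, 0, 0, 0, 0, 0, 0],
])

```text
time_s: 13.3
tool_pos: [0.5062, 0.1308, 0.07]
ee_rot: [0.995, -0.105, 0.0, 0.0]
contact_force: [-5.5, -1.2, 15.4]
gripper_width: -0.0001
finger_force: 7.7
```

Call:
jog_arm([
  [0, 0, -0.5, 0, 0, 0, 0],
  [0, 0, -0.9, 0, 0, 0, 0],
  [0, 0, -0.9, 0, 0, 0, 0],
  [0, 0, -0.9, 0, 0, 0, 0],
  [0, 0, -0.9, 0, 0, 0, 0],
  [0, 0.9, 0, 0, 0, 0, 0],
  [0, 0.9, 0, 0, 0, 0, 0],
  [0, 0.9, 0, 0, 0, 0, 0],
  [0, 0.9, 0, 0, 0, 0, 0],
  [0, 0.9, 0, 0, 0, 0, 0],
  [0, 0.9, 0, 0, 0, 0, 0],
  [0, 0.9, 0, 0, 0, 0, 0],
  [0, 0.9, 0, 0, 0, 0, 0],
  [0, 0.9, 0, 0, 0, 0, 0],
  [0, 0.9, 0, 0, 0, 0, 0],
  [0, 0, 0, 0, 0, 0, 0],
  [0, 0, 0, 0, 0, 0, 0],
])

```text
time_s: 15.0
tool_pos: [0.4497, -0.1337, 0.1909]
ee_rot: [0.994, -0.105, 0.0, -0.0]
contact_force: [-0.2, 0.6, -0.2]
gripper_width: -0.0001
finger_force: 0.0
```

```bash
python3 - <<'E'
from station import ctrl
import cv2,numpy as np
a=ctrl.capture("side");t=ctrl.capture("top")
for n in("corner_a","pot","shim_a_pad","stamp"):
    print(n,[(np.round(d["xyz"],3).tolist(),round(d["p"],2)) for d in ctrl.mark_of(a,n)[:4]])
c=a["color"][130:310,190:370];d=t["color"][150:300,150:330]
cv2.imwrite("pics/d.png",np.hstack([cv2.resize(c,(400,400)),cv2.resize(d,(400,400))])[:,:,::-1])
E
```

```text
corner_a [([0.507, 0.138, 0.07], 0.94), ([0.652, 0.106, 0.073], 0.94), ([0.47, -0.015, 0.069], 0.65), ([0.625, -0.042, 0.068], 0.64)]
pot [([0.56, 0.052, 0.071], 0.59)]
shim_a_pad [([0.541, 0.187, 0.032], 0.82)]
stamp [([0.594, 0.182, 0.024], 0.65)]
```

View pics/d.png

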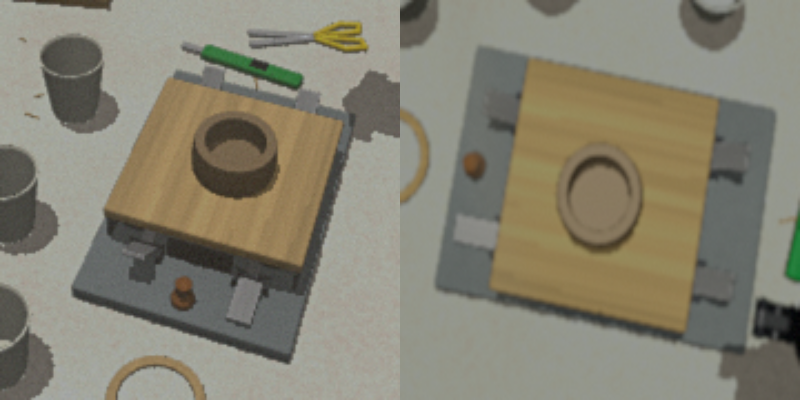

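Shim a lies flat (pixel 245,300 on the left, 475,230 on the right). The other three stand, the pot is centred and the arm is clear.

```bash
python3 -c "
from station import ctrl
print(ctrl.hand_in())"
```

```text
the job is handed in; nothing more can be done
None
```

The near left corner (a) was the one that sank, by about 4.5 mm; its shim is now flat, the corner held at 70 mm under about 15 N, and the job is handed in with the other three shims standing and the arm clear (corners b and c were not pressed once a was found).

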